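Drive a stuck adapter sleeve out of a fixed-angle centrifuge rotor

ROBOT

A 6-joint arm with a two-finger parallel gripper is mounted at the origin on the work surface. World frame = base frame: x ahead of the robot, y to its left, z up, the work surface at z = 0. Lengths are in mm, angles in rad, forces in N, time in s.
With the tool pointing down it reaches from about 350 to 875 mm from the base axis. Payload 4.2 kg.
Tool frame: the origin (TCP) lies midway between the tips of the shut fingers; the grasp point (between the pads) lies 19 mm behind it (arm.grip_point_offset is the distance from the TCP to the grasp point, in mm); y points along the fingers, z is the direction in which the jaws open and shut, and the axes are right-handed (so a half turn about y gives the same grasp; the last joint's range is limited). The gripper opens to 85 mm and grips with 20 to 120 N. Pads are 22 mm wide; open, the fingers measure 114 mm over their backs; the gripper's body (76 mm by 85 mm) begins 54 mm behind the grasp point. The pads swing forward as they close: fully open they stand 13 mm farther back than shut.
Start: joints at [-0.905, 0.385, 0.008, 0, -1.194, -0.259], TCP at [247.308, -573.967, 231.312] pointing down, gripper open.
Joint ranges: [-3.14, 3.14], [-1.21, 2.06], [-1.07, 1.41], [-3.16, 2.05], [-2.99, -0.16], [-3.1, 3.1]. Speed limits (rad/s): [2.79, 2.79, 3.14, 3.14, 3.14, 3.14].

INTERFACE

Orientations are given as a unit quaternion [x, y, z, w].
In Python, from bench import arm, optics, job_done, spotter gives the robot as it stands.
- The arm moves only by the tool jog_arm, never from a script. Its arguments are lists of equal length, an entry for each row: "translation": the shift along the tool's x, y, z in units of 50 mm (1.0 is 50 mm), a list of three; "rot": the turn, a rotation vector about the tool's x, y, z in units of 8 degrees (1.0 is 8 degrees), a list of three; "gripper": the opening, from 0 (shut) to 1 (fully open). A call has 1 to 20 rows; each row is the pose to reach, as a shift and turn from the pose measured when the call began, along the tool's axes at that moment; what a row does not reach only later rows make up. A row lasts 1/10 s, in which the tool goes at most 50 mm and 8.59 degrees, less where a joint would pass 70% of its speed; a pose out of reach is approached as far as the arm can. A call with a gripper value outside its range is refused whole. The fingers move at their own pace and stop on an object; the grip force is fixed at half the most. Time passes only in rows, so rows that repeat a pose let the fingers close. It gives the time, the measured TCP pose, the force and the opening at its end, in the units of the state.
- arm.read_state(): the state, without advancing time (a new reading comes with each control period).
- optics.get_image(name): name is "side" or "top" or "wrist"; returns a dict with "frame" (420x560x3 uint8, red, green, blue), "mtx" (3x3 intrinsics, pixels), "distortion" ([k1, k2, p1, p2, k3] as OpenCV has them; the pictures are not rectified), "xyz" and "attitude" of the camera in the world; the wrist camera has in their place "T_tool_cam" (4x4, takes a point from camera to tool coordinates, whose origin is the TCP and whose axes are the tool frame's). Camera axes: x right, y down, z forward; pixel columns grow to the right and rows downward; lengths in mm; the calibration is good to about 2 mm. A picture is of the moment at which its call begins: read the wrist's pose just before it. There is no depth.
- job_done(): hands the job in, once; it reports no verdict.
Trained networks look in the newest picture that a camera, given by its name, has taken for a name from the list of things; names that differ only in an ending like _2 or _b are one class to them, and where a whole thing is asked for, a point or a joint stands for the part that bears it (a point fixed in the world has none). Each returns a list of dicts, best first, with "score" (0 to 1); they miss things now and then, are a little off and sometimes report something else, mostly with a low value. They report only what shows in the picture. A call takes as long as a camera call. They do not tell look-alikes from the thing itself.
- spotter.look_for(camera, thing): "centre" ([x, y, z] in mm, in the coordinates of the camera as it stood for that picture, good to about 4 mm: the middle of the surface that is visible of it).
The state is a dict: "clock": time; "joints": joint angles; "joint_vel": joint speeds; "joint_efforts": joint torques, N m; "position": TCP position; "ee_rot": TCP orientation; "contact_force": force on the tool from outside, world axes, zero at the start; "wrist_torque": the same for the moment, N m; "gripper_width": finger opening in mm.
Only numpy, scipy, OpenCV 4.12 (cv2) and the standard library are available. Lean on these libraries where they do the work, as an engineer would, in place of code of your own. Each camera call takes 0.05 s, during which the arm holds its last target. There are 200 camera calls.

TASK

One orange adapter sleeve is stuck in the centrifuge rotor, which sits upside down on its service stand. Take the drift rod from the blue tool rack, push it into the sloping bore that still holds the sleeve and drive the sleeve right out so that it drops into the catch tray under the rotor. Then hang the drift back in its hole in the rack by its guard, and leave the drying rack, the rotor lid and the bottle where they stand.

Things in the scene. Friction and masses are not known exactly. Their poses are not given: they have to be found in the camera images.
- drift_grip (a point): Centre of the yellow grip (20 x 20 mm square, 45 mm long) of the loose drift rod, 180 g. Tip to top 140 mm: steel shaft 14 mm thick, 90 mm long, nose bevelled to 8 mm; black guard disc 34 mm wide, 5 thick; grip. z runs along the rod from tip to grip, x and y square to the grip's flats. Starts hanging upright in the tool rack by its guard, this point 129.5 mm above the bench.
- drift_tip (a point): Tip of the drift rod, on its axis, 117.5 mm below the centre of its grip; same axes.
- rack_hole (a point): Centre of the drift's hole (19 mm wide, the shaft is 14) at the upper face of the top plate of the blue tool rack, 102 mm above the bench. The plate is 70 mm by 80 mm and 10 mm thick, the hole in its middle, with open space below. The rack is screwed to the bench.
- bore_top (a point): Upper end of the bore with the stuck sleeve, 122.5 mm above the bench: the drift enters here. The fixed grey rotor (164 mm wide, upside down, hub top at 140 mm) has six bores 21.5 mm wide, 52 long, five empty. Upper ends lie outwards, lower ends inwards, 30 degrees from vertical. This bore is on the rotor's -y side, 0.7 to 1.7 rad from facing the robot. Its orange sleeve shows 8 mm down.
- bore_mid (a point): Middle of the same bore, on its axis, 26 mm along the bore from bore_top.
- bore_mouth (a point): Centre of the lower end (mouth) of the same bore, 52 mm along it from bore_top; from bore_top to bore_mouth is the way the sleeve is driven. Rubber nubs grip the sleeve: it slides when pushed with some 8 to 18 N until its closed end is about 40 mm below bore_top; after that it may drop by itself. Only the sleeve is in the drift's way, down to 20 mm past the mouth.
- sleeve_centre (a point): Centre of the stuck orange plastic adapter sleeve (loose, about 40 g, 20 mm wide, 52 mm long; a collar 26 mm wide, 5 mm thick at its open end stands just below the bore's mouth). Its x axis runs along the sleeve from the closed end to the collar.
- tray_centre (a point): Centre of the rubber floor of the round catch tray, 6 mm above the bench, on the rotor's vertical axis. The tray belongs to the fixed stand, is about 170 mm wide inside, with a lip 16 mm high; the stand's ring and the rotor above it begin 58 mm above the bench.
- drying_rack: White drying rack, 90 x 150 mm, with five adapter sleeves like the stuck one (all one loose thing, about 60 mm tall, 0.45 kg). Origin at the centre of its underside. To be left alone.
- rotor_lid: The rotor's lid, a loose grey disc 130 mm wide with a black knob, 39 mm tall, lying on the bench. Origin at the centre of its underside. To be left alone.
- reagent: Loose amber bottle, 64 mm wide and 130 mm tall. Origin at the centre of its underside. To be left alone.
Things that resemble listed ones, but are neither listed nor needed, are in the scene too. What is meant by the part that bears rack_hole is not red, and is the larger of those in its own colour.

How it is judged:
By the outcome, as a careful person would: the job done as asked, in the order asked, and still so for the second after the job is handed in, with the robot touching nothing.
It also fails if it takes over 54 s, if anything falls off the work surface, if the arm or the gripper's body presses on something with over 40 N, if the wrist force passes 120 N, or if a joint passes its speed limit or range.

## Working session

There is one attempt and no reset: what is moved stays moved. The work goes in short steps, Python scripts to look and compute and a tool call to move; the robot and the scene stay as the last step left them, time stands still between calls to the robot, and variables do not carry over. Pictures are saved under pics/ and viewed, about 8 in all and at most 12, crops included, and the job is handed in when it is done.

Besides the shell and the picture viewer there is one more tool, called after "Call:" as name(argument=value, ...) on one line, values as JSON. jog_arm: Moves the arm, as the interface text tells. Its arguments: {"type":"object","properties":{"translation":{"type":"array"},"rot":{"type":"array"},"gripper":{"type":"array"}},"required":["translation","rot","gripper"]}

```bash
ls; mkdir -p pics; cat > h.py <<'E'
import numpy as np, cv2
from scipy.spatial.transform import Rotation as R
from bench import arm, optics, job_done, spotter
def cam(n):
    s=arm.read_state(); d=optics.get_image(n)
    if n=='wrist':
        T=np.eye(4);T[:3,:3]=R.from_quat(s['ee_rot']).as_matrix();T[:3,3]=s['position'];T=T@np.array(d['T_tool_cam'])
    else:
        T=np.eye(4);a=np.array(d['attitude'],float)
        T[:3,:3]=a if a.shape==(3,3) else R.from_quat(a).as_matrix();T[:3,3]=d['xyz']
    d['T']=T;return d
def save(d,f,crop=None,scale=1):
    im=d['frame'][:,:,::-1]
    if crop: x0,y0,x1,y1=crop; im=im[y0:y1,x0:x1]
    cv2.imwrite(f,cv2.resize(np.ascontiguousarray(im),None,fx=scale,fy=scale,interpolation=cv2.INTER_CUBIC))
def ray(d,u,v):
    p=cv2.undistortPoints(np.array([[[u,v]]],float),np.array(d['mtx'],float),np.array(d['distortion'],float))[0,0]
    return d['T'][:3,3],d['T'][:3,:3]@np.array([p[0],p[1],1])
def atz(d,u,v,z):
    o,r=ray(d,u,v);return o+r*(z-o[2])/r[2]
def proj(d,P):
    Ti=np.linalg.inv(d['T']);P=np.atleast_2d(P)
    return cv2.projectPoints(P.astype(float),cv2.Rodrigues(Ti[:3,:3])[0],Ti[:3,3],np.array(d['mtx'],float),np.array(d['distortion'],float))[0][:,0]
def look(d,n,thing,k=4):
    for r in spotter.look_for(n,thing)[:k]:
        c=np.array(r['centre']);w=d['T'][:3,:3]@c+d['T'][:3,3];print(n,thing,round(r['score'],2),w.round(0),proj(d,w)[0].round(0))
E
python3 - <<'E'
from h import *
s=arm.read_state();print(s)
for n in ['top','side','wrist']:
    d=cam(n);print(n,d['T'].round(3).tolist(),np.array(d['mtx']).tolist());save(d,f'pics/{n}0.png',scale=1.4)
    for t in (['drift_grip','rack_hole','sleeve_centre','drying_rack','rotor_lid','reagent','bore_top','tray_centre'] if n!='wrist' else ['drift_grip']): look(d,n,t)
E
```

```text
pics
{'clock': 0.0, 'joints': array([-9.05391219e-01,  3.85586454e-01,  6.59411044e-03, -4.99621502e-04,
       -1.19395110e+00, -2.58557455e-01]), 'joint_vel': array([-3.05320081e-04, -4.58516507e-04,  3.63852560e-04, -1.87782444e-03,
        5.89385510e-05,  7.19817360e-04]), 'joint_efforts': array([ 1.68409646e-03, -3.92287982e+01,  1.88402045e+01,  4.18621212e+00,
       -4.53240718e-03,  6.99559450e-06]), 'position': array([ 247.08568557, -573.45070125,  230.19100595]), 'ee_rot': array([-0.69178671, -0.14259704,  0.14297982,  0.69329215]), 'contact_force': array([ 0.82466612,  0.98179448, -0.07238634]), 'wrist_torque': array([ 0.02255285,  0.01599493, -0.03763062]), 'gripper_width': 85.3454366054679}
top [[-0.061, -0.972, 0.225, 266.46], [-0.998, 0.059, -0.012, -82.436], [-0.002, -0.226, -0.974, 1369.086], [0.0, 0.0, 0.0, 1.0]] [[470.8434982903693, 0.0, 273.4370669692952], [0.0, 470.8434982903693, 205.97493298452179], [0.0, 0.0, 1.0]]
top drift_grip 0.6 [ 521. -282.  136.] [343. 213.]
top rack_hole 0.88 [ 385. -320.   78.] [358. 265.]
top rack_hole 0.72 [ 527. -460.  101.] [404.
[... 579 characters left out ...]
 407.98810066112355, 209.01682084837216], [0.0, 0.0, 1.0]]
side drift_grip 0.5 [ 522. -282.  128.] [330. 164.]
side rack_hole 0.87 [ 524. -443.   76.] [350. 146.]
side rack_hole 0.59 [ 385. -309.   44.] [377. 198.]
side drying_rack 0.85 [480. 248.  31.] [235. 359.]
side rotor_lid 0.56 [ 708. -262.   11.] [266. 178.]
side reagent 0.84 [663. 266.  84.] [154. 312.]
side bore_top 0.61 [546.   3. 115.] [267. 237.]
side tray_centre 0.84 [545.   6. 118.] [267. 238.]
wrist [[-0.397, 0.882, 0.253, 182.835], [0.918, 0.382, 0.11, -601.411], [0.0, 0.276, -0.961, 373.765], [0.0, 0.0, 0.0, 1.0]] [[319.15659277919644, 0.0, 277.75285239809745], [0.0, 319.15659277919644, 208.88865122119373], [0.0, 0.0, 1.0]]
```

View pics/top0.png

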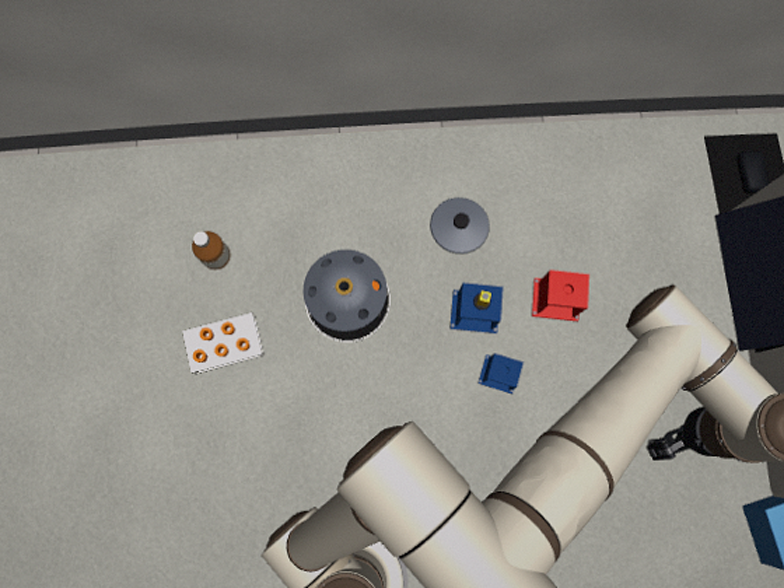

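View pics/side0.png

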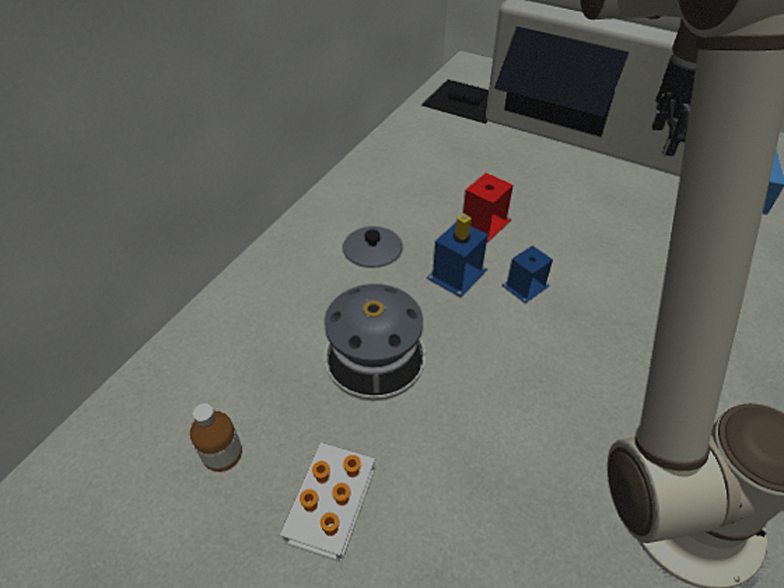

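The top view shows three possible racks: the large blue one holding the drift at (346,211), a small blue one at (360,265) and a red one at (403,206). I choose the larger blue, which bears the yellow grip. The sleeve's bore is the orange one at (269,204), with the rotor hub at (246,204).

```bash
python3 - <<'E'
from h import *
d=cam('top')
hsv=cv2.cvtColor(d['frame'],cv2.COLOR_RGB2HSV)
save(d,'pics/crop1.png',(200,160,440,300),3.2)
def blob(lo,hi,box):
    x0,y0,x1,y1=box;m=cv2.inRange(hsv,lo,hi);k=np.zeros_like(m);k[y0:y1,x0:x1]=m[y0:y1,x0:x1]
    ys,xs=np.nonzero(k);print('blob',len(xs),xs.mean(),ys.mean(),xs.min(),xs.max(),ys.min(),ys.max());return xs.mean(),ys.mean()
u=blob((5,150,100),(20,255,255),(258,190,285,218));print('orange',atz(d,*u,116))
u=blob((5,100,60),(40,255,255),(236,195,256,214));print('hub',atz(d,*u,140))
u=blob((22,100,60),(38,255,255),(330,195,360,230));print('grip',atz(d,*u,140))
s=arm.read_state();print(optics.get_image('wrist')['T_tool_cam'])
E
```

```text
blob 27 267.962962962963 203.37037037037038 266 270 200 206
orange [564.46332786 -83.23200852 116.        ]
blob 86 245.45348837209303 204.25581395348837 240 251 199 210
hub [560.00450332 -22.79309618 140.        ]
blob 67 345.2985074626866 213.17910447761193 341 350 208 218
grip [ 519.23714664 -288.07959359  140.        ]
[[-1.47846439e-03  9.61276440e-01  2.75581965e-01 -7.00534304e+01]
 [-3.95611003e-04 -2.75582807e-01  9.61277254e-01 -1.42452956e+02]
 [ 9.99998829e-01  1.31219093e-03  7.87730902e-04  2.98165205e-01]
 [ 0.00000000e+00  0.00000000e+00  0.00000000e+00  1.00000000e+00]]
```

View pics/crop1.png

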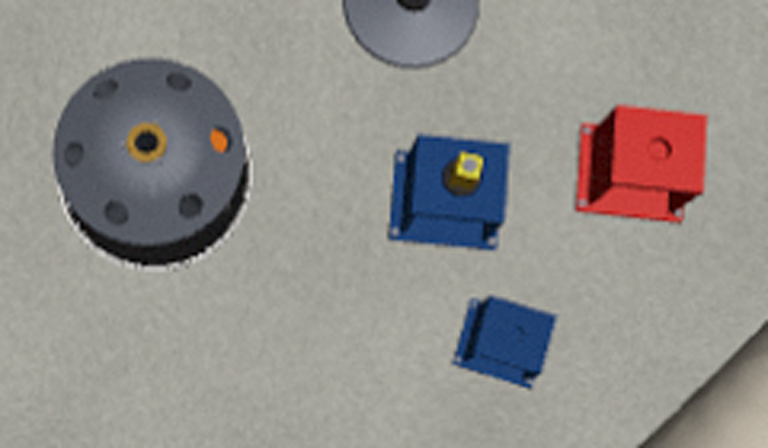

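The crop confirms it: the yellow grip stands in the larger blue rack, and the orange bore is on the right (-y) side of the rotor. I'm moving above the drift.

Call:
jog_arm(translation=[[7.25,0,3.09],[7.25,0,3.09],[7.25,0,3.09],[7.25,0,3.09],[7.25,0,3.09],[7.25,0,3.09],[7.25,0,3.09],[7.25,0,3.09],[7.25,0,3.09],[7.25,0,3.09],[7.25,0,3.09],[7.25,0,3.09]], rot=[[0,2.9,0],[0,2.9,0],[0,2.9,0],[0,2.9,0],[0,2.9,0],[0,2.9,0],[0,2.9,0],[0,2.9,0],[0,2.9,0],[0,2.9,0],[0,2.9,0],[0,2.9,0]], gripper=[1,1,1,1,1,1,1,1,1,1,1,1])

```text
clock: 2.3
position: [518.2, -289.6, 231.4]
ee_rot: [0.707, 0.0, -0.0, -0.707]
contact_force: [0.2, -0.6, 0.6]
gripper_width: 85.9
```

```bash
cat >> h.py <<'E'
def plan(pos=None,Rm=None):
    s=arm.read_state();R0=R.from_quat(s['ee_rot']);p=np.array(s['position'])
    t=(R0.inv().apply(np.array(pos)-p)/50).round(3) if pos is not None else 0
    r=((R0.inv()*R.from_matrix(Rm)).as_rotvec(degrees=True)/8).round(3) if Rm is not None else 0
    print('clk',round(s['clock'],2),'p',p.round(1),'T',t,'rot',r,'F',np.round(s['contact_force'],1),'w',round(s['gripper_width'],1),'q',np.round(s['joints'],2))
def axes():
    s=arm.read_state();print(R.from_quat(s['ee_rot']).as_matrix().round(4).tolist())
E
python3 - <<'E'
from h import *
plan();axes()
d=cam('wrist');save(d,'pics/w1.png',scale=1.4)
look(d,'wrist','drift_grip');look(d,'wrist','rack_hole')
print(proj(d,[[519,-288,152],[519,-288,102]]))
E
```

```text
clk 2.3 p [ 518.2 -289.6  231.4] T 0 rot 0 F [ 0.2 -0.6  0.6] w 85.9 q [-0.24  0.33 -0.07  0.   -1.17 -1.33]
[[1.0, -0.0001, -0.0001], [0.0001, -0.0, 1.0], [-0.0001, -1.0, -0.0]]
wrist rack_hole 0.7 [ 391. -325.   78.] [235.  47.]
wrist rack_hole 0.69 [ 528. -455.  103.] [ 91. 211.]
wrist rack_hole 0.64 [546. -73. 101.] [515. 230.]
wrist rack_hole 0.56 [ 508. -287.  103.] [280. 189.]
[[279.36728933 218.57745779]
 [279.07599143 201.27525319]]
```

View pics/w1.png

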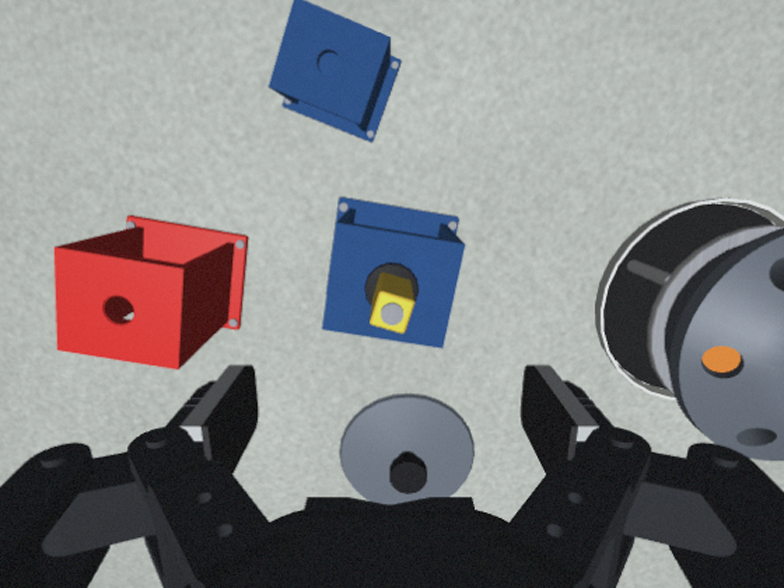

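The wrist view shows the grip's top face at about (392,312)/1.4, with its flats turned about 10°. The orange sleeve end shows clearly at (721,359)/1.4.

```bash
python3 - <<'E'
from h import *
d=cam('wrist')
hsv=cv2.cvtColor(d['frame'],cv2.COLOR_RGB2HSV)
m=cv2.inRange(hsv,(20,120,150),(38,255,255)); m[:, :250]=0;m[:,310:]=0
m=cv2.morphologyEx(m,cv2.MORPH_CLOSE,np.ones((9,9)))
b=cv2.inRange(hsv,(20,120,60),(38,255,255));print('bright/any',(m>0).sum(),(b>0).sum())
c=max(cv2.findContours(m,0,1)[0],key=cv2.contourArea);r=cv2.minAreaRect(c);print(r)
print('grip top',atz(d,*r[0],152), [atz(d,*p,152)[:2].round(1).tolist() for p in cv2.boxPoints(r)])
P=np.array([atz(d,u/1.4,v/1.4,102)[:2] for u,v in [(338,224),(464,243),(443,347),(324,329)]]);print(P.round(1),P.mean(0), [np.degrees(np.arctan2(*(P[(i+1)%4]-P[i])[::-1])) for i in range(4)])
m=cv2.inRange(hsv,(5,150,120),(17,255,255));m[:, :480]=0
c=max(cv2.findContours(m,0,1)[0],key=cv2.contourArea);e=cv2.fitEllipse(c);print(e,atz(d,*e[0],115.6))
E
```

```text
bright/any 461 798
((279.53662109375, 222.27548217773438), (26.692934036254883, 24.83063316345215), 16.389541625976562)
grip top [ 522.0407846  -287.85234115  152.        ] [[528.4, -299.9], [510.1, -294.6], [515.8, -276.0], [534.3, -280.9]]
[[ 483.  -320.1]
 [ 494.5 -243.1]
 [ 563.4 -253.5]
 [ 550.9 -331.2]] [ 522.96338449 -286.95519625] [np.float64(81.50468723717736), np.float64(-8.661650395483873), np.float64(-99.1266550587026), np.float64(170.71458613560702)]
((514.9628295898438, 256.1693420410156), (17.506404876708984, 26.401371002197266), 91.3043441772461) [565.47790415 -79.22156874 115.6       ]
```

Call:
jog_arm(translation=[[0.08,0,0.04],[0.08,0.6,0.04],[0.08,1.3,0.04],[0.08,1.9,0.04],[0.08,2.3,0.04],[0.08,2.39,0.04],[0.08,2.39,0.04],[0.08,2.39,0.04],[0.08,2.39,0.04],[0.08,2.39,0.04],[0.08,2.39,0.04],[0.08,2.39,0.04],[0.08,2.39,0.04],[0.08,2.39,0.04],[0.08,2.39,0.04]], rot=[[0,1.19,0],[0,1.19,0],[0,1.19,0],[0,1.19,0],[0,1.19,0],[0,1.19,0],[0,1.19,0],[0,1.19,0],[0,1.19,0],[0,1.19,0],[0,1.19,0],[0,1.19,0],[0,1.19,0],[0,1.19,0],[0,1.19,0]], gripper=[1,1,1,1,1,1,1,0,0,0,0,0,0,0,0])

```text
clock: 4.0
position: [522.9, -287.6, 112.7]
ee_rot: [0.705, -0.058, 0.059, -0.705]
contact_force: [0.3, 1.0, 4.8]
gripper_width: 19.0
```

```bash
python3 - <<'E'
from h import *
plan();axes();print(arm.read_state()['wrist_torque'])
d=cam('wrist');save(d,'pics/w2.png')
E
```

```text
clk 4.0 p [ 522.9 -287.6  112.7] T 0 rot 0 F [0.3 1.  4.8] w 19.0 q [-0.23  0.44 -0.22  0.   -0.9  -1.5 ]
[[0.9863, 0.0012, 0.1647], [-0.1647, -0.0006, 0.9863], [0.0013, -1.0, -0.0004]]
[ 0.2291342   0.0902365  -0.01765872]
```

Call:
jog_arm(translation=[[0,-0.3,0],[0,-1.0,0],[0,-1.8,0],[0,-2.5,0],[0,-2.55,0],[0,-2.55,0]], rot=[[0,0,0],[0,0,0],[0,0,0],[0,0,0],[0,0,0],[0,0,0]], gripper=[0,0,0,0,0,0])

```text
clock: 4.65
position: [522.5, -287.1, 239.8]
ee_rot: [-0.704, 0.058, -0.059, 0.705]
contact_force: [-0.2, -0.2, -2.0]
gripper_width: 19.4
```

```bash
cat >> h.py <<'E'
def frame(n_in):
    n=np.array([n_in[0],n_in[1],0.]);n/=np.linalg.norm(n);d=.5*n-np.array([0,0,np.sqrt(3)/2])
    x=np.array([n[1],-n[0],0]);return np.column_stack([x,d,np.cross(x,d)]),d
E
python3 - <<'E'
from h import *
M,d=frame((-.097,.995))
plan([573.8,-163.6,261.7],M);axes()
E
```

```text
clk 4.65 p [ 522.5 -287.1  239.8] T [ 0.604 -0.435  2.607] rot [ 3.724 -1.839  0.503] F [-0.2 -0.2 -2. ] w 19.4 q [-0.23  0.33 -0.05 -0.   -1.19 -1.5 ]
[[0.9863, 0.0014, 0.1652], [-0.1652, 0.0005, 0.9863], [0.0013, -1.0, 0.0007]]
```

Call:
jog_arm(translation=[[0.1,-0.3,0.4],[0.25,-0.4,1.0],[0.4,-0.435,1.6],[0.55,-0.435,2.2],[0.6,-0.435,2.607],[0.604,-0.435,2.607],[0.604,-0.435,2.607],[0.604,-0.435,2.607],[0.604,-0.435,2.607]], rot=[[0.6,-0.3,0.08],[1.2,-0.6,0.17],[1.9,-0.9,0.25],[2.5,-1.2,0.33],[3.1,-1.5,0.42],[3.724,-1.839,0.503],[3.724,-1.839,0.503],[3.724,-1.839,0.503],[3.724,-1.839,0.503]], gripper=[0,0,0,0,0,0,0,0,0])

```text
clock: 5.55
position: [573.3, -163.4, 261.0]
ee_rot: [-0.5, -0.023, 0.042, 0.865]
contact_force: [-0.9, 1.2, -1.6]
gripper_width: 19.4
```

```bash
python3 - <<'E'
from h import *
M,dd=frame((-.097,.995))
plan([573.8,-163.6,261.7],M)
d=cam('wrist');save(d,'pics/w3.png',scale=1.4)
s=arm.read_state();R0=R.from_quat(s['ee_rot']);t=np.array(s['position'])+R0.apply([0,100.7,0])
print('tip',t,proj(d,t),'bore',proj(d,[[566,-83.7,122.5],[560,-23,140]]))
look(d,'wrist','drift_tip');look(d,'wrist','bore_top');look(d,'wrist','sleeve_centre')
E
```

```text
clk 5.55 p [ 573.3 -163.4  261. ] T [ 0.009 -0.014  0.003] rot [ 0.006 -0.01  -0.008] F [-0.9  1.2 -1.6] w 19.4 q [-0.27  0.46  0.28 -0.48 -1.59 -1.16]
tip [ 568.47367514 -113.2490347   174.30685589] [[277.85766339 210.04024656]] bore [[277.63959033 193.41160689]
 [338.12388257 189.90752512]]
wrist drift_tip 0.94 [ 565. -172.  289.] [296. 279.]
wrist bore_top 0.82 [548. -54. 121.] [304. 175.]
wrist sleeve_centre 0.82 [563. -80. 116.] [278. 189.]
```

View pics/w3.png

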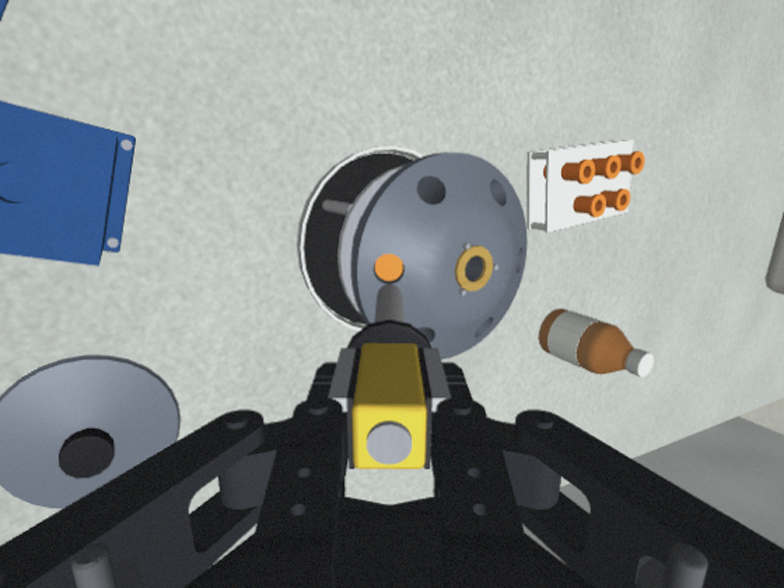

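The wrist view shows the orange disc at (388,267)/1.4, just past the drift tip at (389,286)/1.4. The hub ring is at (475,268)/1.4.

```bash
python3 - <<'E'
from h import *
d=cam('wrist')
hsv=cv2.cvtColor(d['frame'],cv2.COLOR_RGB2HSV)
def el(lo,hi,box,z,hull=False):
    x0,y0,x1,y1=box;m=cv2.inRange(hsv,lo,hi);k=np.zeros_like(m);k[y0:y1,x0:x1]=m[y0:y1,x0:x1]
    c=max(cv2.findContours(k,0,1)[0],key=cv2.contourArea);e=cv2.fitEllipse(cv2.convexHull(c));P=atz(d,*e[0],z);print(np.round(e[0],1),np.round(e[1],1),round(e[2]),P.round(1));return P
o=el((3,120,100),(19,255,255),(262,175,295,205),115.6)
h=el((14,100,80),(30,255,255),(320,170,358,212),140)
v=(o-h)[:2];print('radius orange',np.linalg.norm(v),'dir',v/np.linalg.norm(v), 'az',np.arctan2(v[1],v[0]))
# other bores: dark dots at rim
for u,w in [(431,189),(498,191),(485,327)]:
    P=atz(d,u/1.4,w/1.4,122.5);q=(P-h)[:2];print('bore',P.round(1),np.linalg.norm(q).round(1),np.degrees(np.arctan2(q[1],q[0])).round(1))
s=arm.read_state();R0=R.from_quat(s['ee_rot']);p=np.array(s['position'])
print(proj(d,[p+R0.apply([0,-39.3,0]),p+R0.apply([0,100.7,0])]))
m=hsv[300:335,250:310];save(d,'pics/w4.png',(230,160,330,350),3)
E
```

```text
[276.6 190. ] [19.1 20.2] 95 [564.8 -80.1 115.6]
[337.2 190.5] [25.4 32.3] 18 [561.3 -22.7 140. ]
radius orange 57.49686882569448 dir [ 0.06062101 -0.99816086] az -1.510138126336674
bore [508.9 -54.1 122.5] 61.1 -149.1
bore [505.8   9.  122.5] 64.0 150.3
bore [616.4  15.4 122.5] 66.9 34.7
[[276.92025639 314.37972129]
 [277.32600434 209.75518984]]
```

View pics/w4.png

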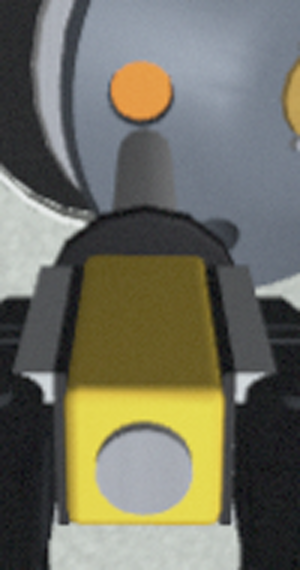

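```bash
python3 - <<'E'
from h import *
M,dd=frame((-.056,.998)); bt=np.array([564.9,-84.2,122.5])
t=bt-dd*(100.7+12)-M[:,2]*1.0
print(t,M.round(3).tolist());plan(t,M)
E
```

```text
[ 568.10547607 -141.32616289  219.60106301] [[0.998, -0.028, -0.049], [0.056, 0.499, 0.865], [0.0, -0.866, 0.5]]
clk 5.8 p [ 573.7 -163.2  262.2] T [-0.069  0.962 -0.039] rot [ 0.005  0.26  -0.144] F [-0.8  0.6 -2.6] w 19.5 q [-0.27  0.45  0.28 -0.48 -1.59 -1.16]
```

Call:
jog_arm(translation=[[-0.07,0.3,-0.04],[-0.07,0.7,-0.04],[-0.07,0.96,-0.04],[-0.07,0.96,-0.04],[-0.07,0.96,-0.04]], rot=[[0,0.26,-0.14],[0,0.26,-0.14],[0,0.26,-0.14],[0,0.26,-0.14],[0,0.26,-0.14]], gripper=[0,0,0,0,0])

```text
clock: 6.3
position: [568.3, -141.5, 220.0]
ee_rot: [-0.5, -0.014, 0.025, 0.865]
contact_force: [-0.4, -0.0, -1.8]
gripper_width: 19.2
```

```bash
python3 - <<'E'
from h import *
M,dd=frame((-.056,.998)); bt=np.array([564.9,-84.2,122.5])
plan(bt-dd*(100.7+12)-M[:,2]*1.0,M)
d=cam('wrist');save(d,'pics/w5.png',(200,120,360,260),4)
E
```

```text
clk 6.3 p [ 568.3 -141.5  220. ] T [-0.004  0.01  -0.   ] rot [ 0.011  0.005 -0.004] F [-0.4 -0.  -1.8] w 19.2 q [-0.25  0.45  0.17 -0.5  -1.47 -1.17]
```

View pics/w5.png

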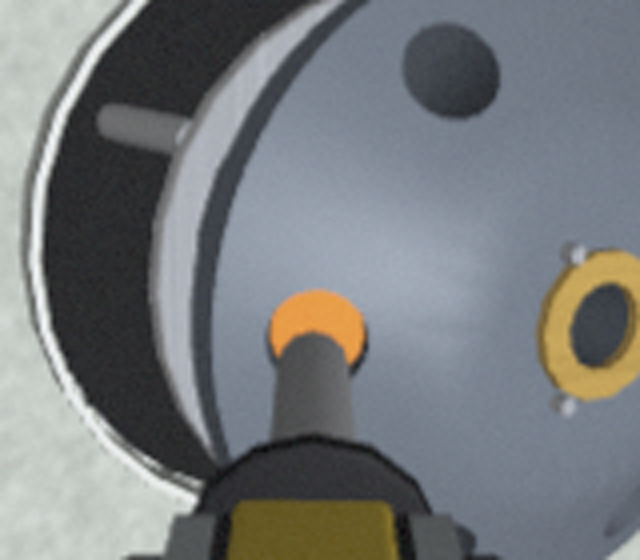

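The tip sits centred over the orange disc, about 1 px left of the bore centre at (318,335)/4 in the crop. I'm inserting it.

Call:
jog_arm(translation=[[0,0.15,0.01],[0,0.3,0.01],[0,0.4,0.01],[0,0.5,0.01],[0,0.56,0.01]], rot=[[0,0,0],[0,0,0],[0,0,0],[0,0,0],[0,0,0]], gripper=[0,0,0,0,0])

```text
clock: 6.85
position: [568.2, -128.6, 197.6]
ee_rot: [-0.502, -0.016, 0.024, 0.865]
contact_force: [-1.1, -4.0, 5.1]
gripper_width: 19.5
```

```bash
python3 - <<'E'
from h import *
M,dd=frame((-.056,.998)); bt=np.array([564.9,-84.2,122.5])
plan(bt-dd*(100.7-64)-M[:,2]*.5,M)
s=arm.read_state();F=np.array(s['contact_force']);print('tool-frame F',R.from_quat(s['ee_rot']).inv().apply(F-[0,0,-1.8]).round(1))
E
```

```text
clk 6.85 p [ 568.2 -128.6  197.6] T [-0.019  1.012  0.014] rot [0.032 0.017 0.015] F [-1.1 -4.   5.1] w 19.5 q [-0.23  0.46  0.12 -0.5  -1.41 -1.16]
tool-frame F [-1.3 -7.9 -0. ]
```

Call:
jog_arm(translation=[[-0.02,0.12,0.01],[-0.02,0.24,0.01],[-0.02,0.36,0.01],[-0.02,0.48,0.01],[-0.02,0.6,0.01],[-0.02,0.72,0.01],[-0.02,0.84,0.01],[-0.02,0.94,0.01],[-0.02,1.01,0.01],[-0.02,1.01,0.01],[-0.02,1.01,0.01]], rot=[[0,0,0],[0,0,0],[0,0,0],[0,0,0],[0,0,0],[0,0,0],[0,0,0],[0,0,0],[0,0,0],[0,0,0],[0,0,0]], gripper=[0,0,0,0,0,0,0,0,0,0,0])

```text
clock: 7.95
position: [566.0, -103.1, 154.0]
ee_rot: [-0.502, -0.016, 0.024, 0.865]
contact_force: [0.5, -0.2, -1.2]
gripper_width: 19.6
```

```bash
python3 - <<'E'
from h import *
M,dd=frame((-.056,.998)); bt=np.array([564.9,-84.2,122.5])
plan(bt-dd*(100.7-64)-M[:,2]*.5,M)
s=arm.read_state();F=np.array(s['contact_force']);print('tool-frame F',R.from_quat(s['ee_rot']).inv().apply(F-[0,0,-1.8]).round(1))
p=np.array(s['position']);print('depth',(p-bt)@dd+100.7)
for n in ['side','top','wrist']:
    d=cam(n);save(d,f'pics/{n}6.png',(180,150,360,310) if n=='side' else None,4 if n=='side' else 1.4);look(d,n,'sleeve_centre')
E
```

```text
clk 7.95 p [ 566.  -103.1  154. ] T [-0.001  0.001  0.003] rot [0.033 0.018 0.014] F [ 0.5 -0.2 -1.2] w 19.6 q [-0.19  0.48  0.05 -0.52 -1.31 -1.14]
tool-frame F [ 0.5 -0.6  0.1]
depth 63.960517045742115
```

View pics/side6.png

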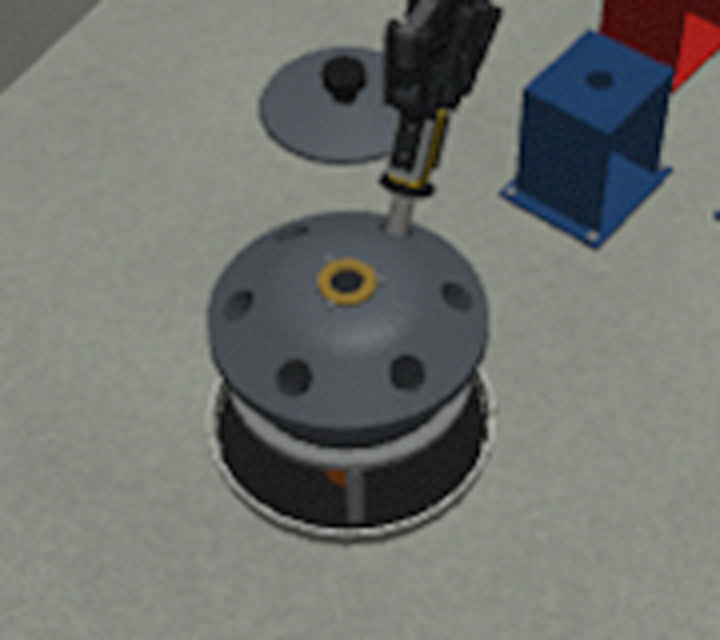

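Force is back to zero at 64 mm depth, and the orange sleeve shows in the tray at crop (338,475). I'm retracting along the bore axis.

Call:
jog_arm(translation=[[0,-0.3,0],[0,-0.8,0],[0,-1.4,0],[0,-2.0,0],[0,-2.3,0],[0,-2.3,0]], rot=[[0,0,0],[0,0,0],[0,0,0],[0,0,0],[0,0,0],[0,0,0]], gripper=[0,0,0,0,0,0])

```text
clock: 8.85
position: [569.8, -161.7, 256.5]
ee_rot: [-0.503, -0.018, 0.022, 0.864]
contact_force: [0.6, -0.4, -1.1]
gripper_width: 19.3
```

```bash
python3 - <<'E'
from h import *
M=np.array([[0.9863, 0, 0.165], [-0.165, 0, 0.9863], [0, -1.0, 0]])
plan([522.7,-287.3,242],M)
d=cam('side');P=atz(d,264.5,268.75,14);print('sleeve seen',P)
E
```

```text
clk 8.85 p [ 569.8 -161.7  256.5] T [-1.083 -0.969 -2.275] rot [-3.691  1.565 -0.352] F [ 0.6 -0.4 -1.1] w 19.3 q [-0.27  0.44  0.24 -0.49 -1.55 -1.18]
sleeve seen [545.67846784  21.57460156  14.        ]
```

Call:
jog_arm(translation=[[-0.2,-0.3,-0.4],[-0.4,-0.5,-0.8],[-0.6,-0.7,-1.2],[-0.8,-0.9,-1.7],[-1.0,-0.97,-2.1],[-1.083,-0.969,-2.275],[-1.083,-0.969,-2.275],[-1.083,-0.969,-2.275],[-1.083,-0.969,-2.275]], rot=[[-0.6,0.26,-0.06],[-1.2,0.5,-0.12],[-1.8,0.78,-0.18],[-2.5,1.04,-0.24],[-3.1,1.3,-0.3],[-3.691,1.565,-0.352],[-3.691,1.565,-0.352],[-3.691,1.565,-0.352],[-3.691,1.565,-0.352]], gripper=[0,0,0,0,0,0,0,0,0])

```text
clock: 9.8
position: [522.6, -285.8, 240.1]
ee_rot: [-0.704, 0.059, -0.057, 0.706]
contact_force: [-0.1, -0.4, -2.4]
gripper_width: 19.1
```

```bash
python3 - <<'E'
from h import *
M=np.array([[0.9863, 0, 0.165], [-0.165, 0, 0.9863], [0, -1.0, 0]])
plan([522.7,-287.3,205],M)
d=cam('wrist');save(d,'pics/w7.png',(180,60,380,260),3)
s=arm.read_state();t=np.array(s['position'])-[0,0,100.7]
print('tip px',(proj(d,t)[0]-[180,60])*3,'hole px',(proj(d,[522.9,-287.3,102])[0]-[180,60])*3)
E
```

```text
clk 9.8 p [ 522.6 -285.8  240.1] T [ 0.01   0.702 -0.031] rot [-0.022  0.007 -0.022] F [-0.1 -0.4 -2.4] w 19.1 q [-0.23  0.33 -0.05 -0.   -1.19 -1.5 ]
tip px [289.83202872 450.28003976] hole px [285.99698308 417.51930849]
```

View pics/w7.png

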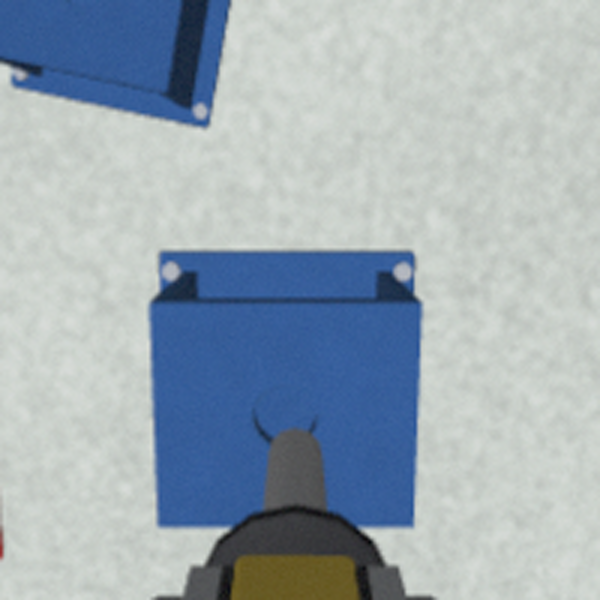

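The hole's arc is centred at about (285,415)/3, and the rod tip sits about 2 mm to the +y side of it. I'm correcting that and lowering.

Call:
jog_arm(translation=[[0.01,0,-0.038],[0.01,0.2,-0.038],[0.01,0.5,-0.038],[0.01,0.7,-0.038],[0.01,0.85,-0.038],[0.01,0.98,-0.038],[0.01,0.98,-0.038]], rot=[[-0.02,0,-0.02],[-0.02,0,-0.02],[-0.02,0,-0.02],[-0.02,0,-0.02],[-0.02,0,-0.02],[-0.02,0,-0.02],[-0.02,0,-0.02]], gripper=[0,0,0,0,0,0,0])

```text
clock: 10.55
position: [522.2, -287.7, 190.1]
ee_rot: [-0.705, 0.059, -0.058, 0.705]
contact_force: [-0.2, 0.6, -1.9]
gripper_width: 19.3
```

```bash
python3 - <<'E'
from h import *
M=np.array([[0.9863, 0, 0.165], [-0.165, 0, 0.9863], [0, -1.0, 0]])
plan([522.7,-287.6,113.5],M)
E
```

```text
clk 10.55 p [ 522.2 -287.7  190.1] T [0.012 1.532 0.004] rot [-0.002  0.003 -0.014] F [-0.2  0.6 -1.9] w 19.3 q [-0.23  0.37 -0.12 -0.   -1.08 -1.5 ]
```

Call:
jog_arm(translation=[[0.01,0.3,0],[0.01,0.6,0],[0.01,0.9,0],[0.01,1.15,0],[0.01,1.35,0],[0.01,1.45,0],[0.01,1.5,0],[0.01,1.53,0],[0.01,1.53,0]], rot=[[0,0,0],[0,0,0],[0,0,0],[0,0,0],[0,0,0],[0,0,0],[0,0,0],[0,0,0],[0,0,0]], gripper=[0,0,0,0,0,0,0,0,0])

```text
clock: 11.45
position: [522.8, -287.9, 114.0]
ee_rot: [-0.705, 0.059, -0.058, 0.705]
contact_force: [-0.2, 0.1, -1.7]
gripper_width: 19.5
```

Call:
jog_arm(translation=[[0,0.02,0],[0,0.04,0],[0,0.05,0]], rot=[[0,0,0],[0,0,0],[0,0,0]], gripper=[0,0,0])

```text
clock: 11.75
position: [523.2, -288.0, 112.7]
ee_rot: [0.705, -0.058, 0.058, -0.705]
contact_force: [-1.5, 2.6, 6.8]
gripper_width: 19.0
```

The guard is seated (8.5 N rise at the same height as the pick). Next I release, rise straight up, and move off the rack a little.

Call:
jog_arm(translation=[[0,0,0],[0,0,0],[0,0,0],[0,0,0],[0,0,0],[0,0,0],[0,-0.3,0],[0,-0.9,0],[0,-1.5,0],[0,-2.1,0],[0,-2.6,0],[0,-3.0,0],[0,-3.0,0],[0,-3.0,0]], rot=[[0,0,0],[0,0,0],[0,0,0],[0,0,0],[0,0,0],[0,0,0],[0,0,0],[0,0,0],[0,0,0],[0,0,0],[0,0,0],[0,0,0],[0,0,0],[0,0,0]], gripper=[1,1,1,1,1,1,1,1,1,1,1,1,1,1])

```text
clock: 13.15
position: [523.0, -287.7, 262.4]
ee_rot: [-0.705, 0.058, -0.058, 0.705]
contact_force: [-0.6, 1.0, -0.3]
gripper_width: 85.5
```

```bash
python3 - <<'E'
from h import *
plan()
d=cam('wrist');a=cv2.resize(d['frame'],(400,300))
look(d,'wrist','drift_grip')
e=cam('side');b=cv2.resize(e['frame'][120:330,180:460],(400,300))
look(e,'side','drift_grip');look(e,'side','drying_rack');look(e,'side','rotor_lid');look(e,'side','reagent')
c=cv2.resize(e['frame'][235:300,220:320],(800,300),interpolation=cv2.INTER_CUBIC)
cv2.imwrite('pics/final.png',np.vstack([np.hstack([a,b]),c])[:,:,::-1])
E
```

```text
clk 13.15 p [ 523.  -287.7  262.4] T 0 rot 0 F [-0.6  1.  -0.3] w 85.5 q [-0.23  0.32 -0.01 -0.   -1.24 -1.5 ]
wrist drift_grip 0.68 [ 516. -289.  149.] [275. 198.]
side drift_grip 0.66 [ 524. -282.  131.] [329. 163.]
side drying_rack 0.74 [477. 250.  33.] [236. 360.]
side rotor_lid 0.91 [ 709. -265.   12.] [266. 176.]
side reagent 0.78 [661. 265.  85.] [155. 312.]
side reagent 0.55 [546.   6. 114.] [267. 239.]
```

View pics/final.png

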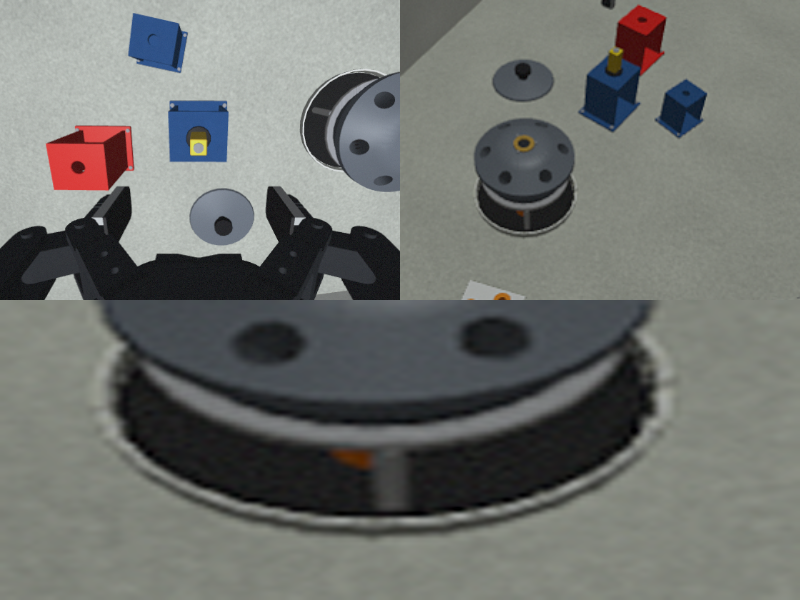

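```bash
python3 -c "
from h import *
print(job_done());print(arm.read_state()['clock'])"
```

```text
the job is handed in; nothing more can be done
None
the job is handed in; nothing more can be done
```

The sleeve is out of the rotor and in the catch tray, the drift is back in its rack, and the job was handed in at about 13.3 s of the 54 s allowed.

**What I did:** I took the drift from the larger blue rack and tilted it 30° into the orange bore on the rotor's -y side. I pushed the tip to 64 mm past the bore top. The sleeve pushed back with about 8 N at first contact, and the force was down to about 0 N at the end of the stroke. I then hung the drift back by its guard, released it and backed off about 150 mm straight up.

**Last checks:**
- **Bore and sleeve:** the bore looks empty from above. The sleeve shows orange low in the tray, at about (546, 22) if it lies on the floor. Only part of it is visible, so how it lies is not confirmed.
- **Drift:** it stands upright in the larger blue rack. The guard touched at the same height as when I picked it up.
- **Other items:** the drying rack, rotor lid and bottle are within about 3 mm of where the networks first saw them, which is inside their error.
- **Robot:** the gripper is open and clear of everything, with the force reading near zero.
- **Mismatch:** the wrist camera's network put the grip about 7 mm off in x, while its picture and the side camera showed the drift in place.

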